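# Hold a belt feeder's tensioner back at its first click

## Task

The belt of this bench feeder is off for changing and its ratchet is too worn to keep the tensioner back by itself. Take or push the orange post on the sprung yellow tensioner arm and swing it back until the red pawl has clicked over the first tooth and has dropped into the gap before the second one: one click only, never a second. The program finishes while still holding the arm there with the fingers, at rest with the pawl down in the gap; leave the tape, cutters, bin and bowl where they are.

Things in the scene. Friction and masses are not known exactly. Their poses are not given: they have to be found in the camera images.
- feeder: Grey feeder chassis fixed on the bench, 340 (x) x 270 (y) x 37 mm high; place and yaw vary. Origin on the bench under the tensioner arm's vertical pivot (brass cap); x points away from the robot at yaw 0, z up. Two steel belt pulleys, tops 57 mm above the bench, stand on its +y half.
- tension_arm (a joint): Swing of the yellow tensioner arm and its dark ratchet quadrant about the vertical pivot, rad. 0 = sprung home: the arm lies 0.55 rad from the chassis's -x axis towards its +y. It grows anticlockwise seen from above (post swings towards the chassis's -y), hard stop at 0.95. First click between 0.25 and 0.51, differently each time; second 0.30 later. Best held 0.15 past the first.
- grip (a point): Point to take on the orange upright post: round, 20 mm across, 75 to 125 mm above the bench, this point at 105 mm, 160 mm from the pivot, free all round and above. It stands on the yellow idler block (36 x 36 mm) at the arm's end. The spring always pushes it home: 4.5 N here at swing 0, 7 N at 0.5; riding up a tooth adds about 3 N, then the push drops: the click.
- tooth1 (a point): Axis of the first tooth: bright upright half-round rib, radius 6 mm, on the rim of the dark ratchet quadrant (radius 78 mm, top at 62 mm), 76.5 mm from the pivot, on the side away from the post, 56 mm above the bench. It turns with the arm and meets the pawl first.
- tooth2 (a point): Axis of the second tooth, like the first, 0.30 rad (23 mm) behind it.
- pawl_nose (a point): Centre of the red pawl's round nose, radius 5 mm, 83.5 mm from the pivot, 56 mm above the bench. x points outward from the pivot; y is the way the teeth pass: a tooth at negative y is still to come, at 0 it lifts the pawl fully, positive it has passed. The aluminium pawl block sits elsewhere each time, within 0.13 rad of the chassis's +x axis.
- pawl (a joint): Slide of the red pawl slider outward, m: 0 = down (nose at the quadrant's rim), about 0.004 on the crest of a tooth; sprung inward.
- bin: Loose orange bin, 200 x 140 x 70 mm, on the bench at the +y side of the feeder; origin under its middle. Leave it alone.
- bowl: Steel bowl, 104 mm across, 40 mm high, in the bin; origin under its middle. Leave it alone.
- tape: Clear roll of tape lying flat, 90 mm across, 30 mm high, on the bench at the -y side of the feeder; origin under its middle. Leave it alone.
- cutters: Side cutters with red handles lying on the bench at the -y side of the feeder, 150 mm long, 14 mm high; origin under the joint of the handles, its x towards the tip. Leave them alone.

How it is judged:
By the outcome, as a careful person would: the job done as asked, in the order asked, and still so for the second after the job is handed in, while the arm keeps its last pose, push and grip.
It also fails if it takes over 35 s, if anything falls off the work surface, if the arm or the gripper's body presses on something with over 40 N, if the wrist force passes 120 N, or if a joint passes its speed limit or range.

## Robot

A 6-joint arm with a two-finger parallel gripper is mounted at the origin on the work surface. World frame = base frame: x ahead of the robot, y to its left, z up, the work surface at z = 0. Lengths are in m, angles in degrees, forces in N, time in s.
With the tool pointing down it reaches from about 0.275 to 0.775 m from the base axis. Payload 14.6 kg.
Tool frame: the origin (TCP) lies between the finger pads; the fingertips stand 19 mm ahead of it and the grasp point (between the pads) is the TCP; z points along the fingers, y is the direction in which the jaws open and shut (so a half turn about z gives the same grasp; the last joint's range is limited). The gripper opens to 85 mm and grips with 20 to 120 N. Pads are 22 mm wide; open, the fingers measure 114 mm over their backs; the gripper's body (76 mm by 85 mm) begins 54 mm behind the grasp point. The pads swing forward as they close: fully open they stand 13 mm farther back than shut.
Start: joints at [57.107, 15.075, -2.767, 72.158, 0, 81.102], TCP at [0.214, 0.48, 0.25] pointing down, gripper open.
Joint ranges: [-151.79, 151.79], [-50.71, 97.33], [-67.44, 78.34], [-121.81, 120.89], [-77.56, 73.72], [-180, 180]. Speed limits (degrees/s): [108.29, 108.29, 147.25, 159.86, 180, 180].

## Interface

Orientations are given as a 3x3 rotation matrix whose columns are the frame's x, y, z axes.
In Python, from workcell import get_state, camera, close_job, spot_in, outline_of, spot_point gives the robot as it stands.
- The arm moves only by the shell command python3 -m crank 'ROWS' [FORCE]. ROWS is JSON, a list of rows, each an object with "xyz": the shift along the tool's x, y, z in m, a list of three; "spin": the turn about the tool's z in degrees; "jaw": the opening, from 0 (shut) to 1 (fully open). A call has 1 to 5 rows; each row is the pose to reach, as a shift and turn from the pose commanded when the call began, along the tool's axes at that moment; what a row does not reach only later rows make up. A row lasts 1/12 s, in which the tool goes at most 41.7 mm and 7.16 degrees, less where a joint would pass 70% of its speed; a pose out of reach is approached as far as the arm can. A call with a gripper value outside its range is refused whole. The fingers move at their own pace and stop on an object; FORCE is the grip in N (left out, the last holds). Time passes only in rows, so rows that repeat a pose let the fingers close. It gives the time, the measured TCP pose, the force and the opening at its end, in the units of the state.
- get_state(): the state, without advancing time (a new reading comes with each control period).
- camera(name): name is "side" or "top" or "wrist"; returns a dict with "color" (384x512x3 uint8, red, green, blue), "K" (3x3 intrinsics, pixels), "k1" (the pictures are not rectified: a ray, as slopes to the right and down, at radius r is drawn at 1 + k1 r^2 times it, then the intrinsics apply), "origin" and "rotation" of the camera in the world; the wrist camera has in their place "T_tool_cam" (4x4, takes a point from camera to tool coordinates, whose origin is the TCP and whose axes are the flange's). Camera axes: x right, y up, looking along -z (the intrinsics and any distortion apply to the point x, -y, -z); pixel columns grow to the right and rows downward; lengths in m; the calibration is good to about 2 mm. A picture is of the moment at which its call begins: read the wrist's pose just before it. There is no depth.
- close_job(): hands the job in, once; it reports no verdict.
Trained networks look in a picture, given as the dict that the camera call returned (one of the last four; its "shot" number tells which), for a name from the list of things; names that differ only in an ending like _2 or _b are one class to them, and where a whole thing is asked for, a point or a joint stands for the part that bears it (a point fixed in the world has none). Each returns a list of dicts, best first, with "score" (0 to 1); they miss things now and then, are a little off and sometimes report something else, mostly with a low value. They report only what shows in the picture. A call takes as long as a camera call.
- spot_in(picture, name): "uv" ([column, row] in pixels, amid what is visible of it).
- outline_of(picture, name): "region" (384x512 bool, what is visible of it) and "uv" ([column, row] in pixels, amid what is visible of it).
- spot_point(picture, name): "uv" ([column, row] in pixels: a listed point, or the origin of a listed thing).
The state is a dict: "t": time; "qpos": joint angles; "dq": joint speeds; "joint_efforts": joint torques, N m; "position": TCP position; "tool_rot": TCP orientation; "contact_force": force on the tool from outside, world axes, zero at the start; "torque": the same for the moment, N m; "opening": finger opening in m.
Only numpy, scipy, OpenCV 4.12 (cv2) and the standard library are available. Lean on these libraries where they do the work, as an engineer would, in place of code of your own. Each camera call takes 0.05 s, during which the arm holds its last target.

## Working session

There is one attempt and no reset: what is moved stays moved. The work goes in short steps, Python scripts to look and compute and a shell command to move; the robot and the scene stay as the last step left them, time stands still between calls to the robot, and variables do not carry over. Pictures are saved under pics/ and viewed, and the job is handed in when it is done.

```bash
ls; mkdir -p pics; cat > h.py <<'E'
import numpy as np, cv2
from workcell import *
def ray(p,uv,st=None):
    K=np.array(p["K"]);k1=p["k1"]
    d=np.array([(uv[0]-K[0,2])/K[0,0],(uv[1]-K[1,2])/K[1,1]])
    s=d.copy()
    for _ in range(20): s=d/(1+k1*(s@s))
    v=np.array([s[0],-s[1],-1.])
    if "origin" in p: return np.array(p["origin"]),np.array(p["rotation"])@v
    T=np.array(p["T_tool_cam"]);R=np.array(st["tool_rot"]);
    return R@T[:3,3]+np.array(st["position"]),R@(T[:3,:3]@v)
def atz(p,uv,z,st=None):
    o,v=ray(p,uv,st);return o+v*(z-o[2])/v[2]
def proj(p,X,st=None):
    K=np.array(p["K"]);k1=p["k1"]
    if "origin" in p: c=np.array(p["rotation"]).T@(np.array(X)-np.array(p["origin"]))
    else:
        T=np.array(p["T_tool_cam"]);R=np.array(st["tool_rot"])
        c=T[:3,:3].T@(R.T@(np.array(X)-np.array(st["position"]))-T[:3,3])
    s=np.array([c[0],-c[1]])/-c[2]; s=s*(1+k1*(s@s))
    return np.array([K[0,0]*s[0]+K[0,2],K[1,1]*s[1]+K[1,2]])
def tri(rs):
    A=np.zeros((3,3));b=np.zeros(3)
    for o,v in rs:
        v=v/np.linalg.norm(v);P=np.eye(3)-np.outer(v,v);A+=P;b+=P@o
    return np.linalg.solve(A,b)
def save(p,n): cv2.imwrite("pics/"+n+".png",cv2.cvtColor(np.array(p["color"]),cv2.COLOR_RGB2BGR))
E
python3 - <<'E'
from h import *
s=get_state();print(s["t"],s["position"],np.round(s["tool_rot"],3),s["contact_force"],s["opening"])
H=dict(feeder=0,grip=.105,tooth1=.056,tooth2=.056,pawl_nose=.056,tape=0,cutters=0,bin=0)
for n in ["top","side"]:
    p=camera(n);save(p,n+"0");print(n,p["origin"],np.round(p["rotation"],2).tolist())
    for k,z in H.items():
        for r in spot_point(p,k)[:1]: print(k,np.round(r["uv"],1),round(r["score"],2),np.round(atz(p,r["uv"],z),4))
E
```

```text
pics
0.0 [0.21337494 0.47940237 0.24981607] [[-0.914  0.407 -0.001]
 [ 0.407  0.914 -0.001]
 [ 0.    -0.001 -1.   ]] [ 0.31864262 -0.69129338  0.2699586 ] 0.08516652859455373
top [0.40029335 0.06159008 1.08710571] [[0.02, 0.98, -0.18], [-1.0, 0.03, 0.03], [0.03, 0.18, 0.98]]
grip [195.5 231.5] 0.79 [0.4563 0.1881 0.105 ]
tooth1 [250.3 164.1] 0.9 [0.6556 0.0473 0.056 ]
tooth2 [250.3 164.1] 0.9 [0.6556 0.0473 0.056 ]
pawl_nose [231.8 153.5] 0.53 [0.6854 0.1014 0.056 ]
tape [301.1 220.1] 0.72 [ 0.5034 -0.1081  0.    ]
cutters [312.7 180.6] 0.77 [ 0.6238 -0.1435  0.    ]
bin [147.9 199. ] 0.82 [0.5543 0.3473 0.    ]
side [ 0.29562905 -0.49576734  0.67676332] [[0.87, 0.34, -0.36], [-0.5, 0.58, -0.65], [-0.01, 0.74, 0.68]]
feeder [243.  213.5] 0.94 [0.5925 0.0943 0.    ]
grip [172.  182.3] 0.85 [0.4574 0.1665 0.105 ]
tooth1 [279.  190.6] 0.85 [0.6756 0.0682 0.056 ]
tooth2 [279.  190.6] 0.85 [0.6756 0.0682 0.056 ]
pawl_nose [275.9 186.5] 0.73 [0.677  0.0839 0.056 ]
tape [252.8 296.4] 0.75 [ 0.5004 -0.1147  0.    ]
cutters [314.1 281.7] 0.87 [ 0.6244 -0.1475  0.    ]
bin [190.1 159. ] 0.63 [0.5667 0.3556 0.    ]
```

View pics/top0.png

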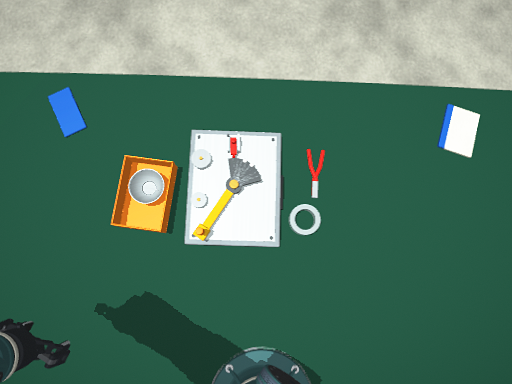

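View pics/side0.png

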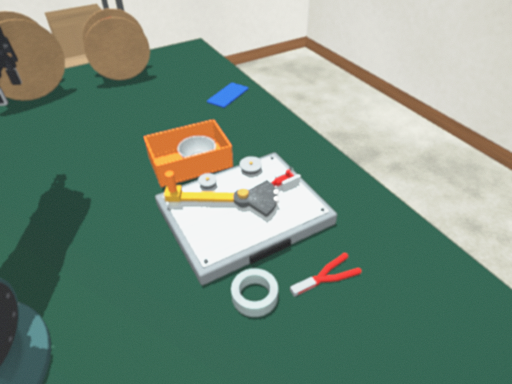

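```bash
python3 - <<'E'
import cv2
a=cv2.imread("pics/top0.png")[120:270,170:320];cv2.imwrite("pics/top0c.png",cv2.resize(a,(600,600),interpolation=cv2.INTER_CUBIC))
a=cv2.imread("pics/side0.png")[130:270,150:310];cv2.imwrite("pics/side0c.png",cv2.resize(a,(685,600),interpolation=cv2.INTER_CUBIC))
E
```

```text
(no output)
```

View pics/top0c.png

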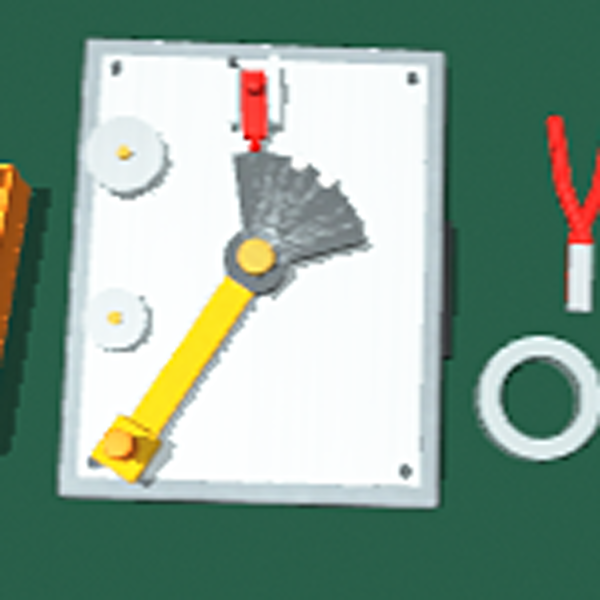

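View pics/side0c.png

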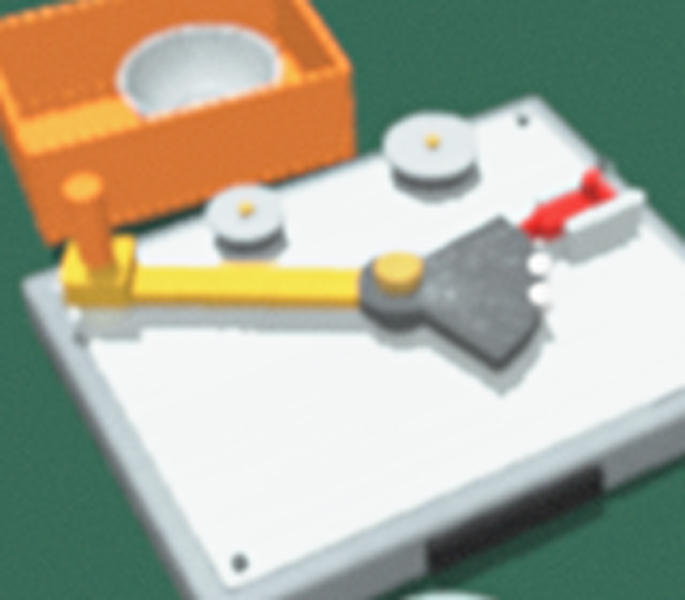

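The top view shows the chassis at (185–280, 130–245), the post at about (200, 231), the pivot at about (234, 184), and the red pawl nose at about (234, 157). The side view shows two bright ribs near (276, 191) and (276, 198), just short of the pawl. The top-camera tooth and nose reports don't agree with this, so I'll measure from the post and the brass cap.

```bash
python3 - <<'E'
from h import *
pt=camera("top");ps=camera("side")
for n,p in(("top",pt),("side",ps)):
  for k in ["grip","tension_arm","pawl","pawl_nose","tooth1","feeder"]:
    for f in (spot_in,spot_point):
      try: print(n,k,f.__name__,[(np.round(r["uv"],1).tolist(),round(r["score"],2)) for r in f(p,k)[:3]])
      except Exception as e: print(n,k,f.__name__,"ERR",str(e)[:60])
tc=lambda u,v:(170+u*150/600-.4,120+v*150/600-.4)
sc=lambda u,v:(150+u*160/685-.4,130+v*140/600-.4)
for nm,a,b in [("cap",(257,256),(398,265)),("posttop",(119,444),(83,187)),("pulleyA",(124,152),(432,142)),("pulleyB",(115,317),(245,210))]:
  a=tc(*a);b=sc(*b);X=tri([ray(pt,a),ray(ps,b)])
  print(nm,np.round(X,4),"res",np.round(proj(pt,X)-a,1),np.round(proj(ps,X)-b,1))
for nm,a,z in [("nose",(255,148),.06),("t1?",(312,170),.062),("t2?",(335,185),.062)]: print(nm,atz(pt,tc(*a),z))
for nm,b,z in [("t1",(540,262),.062),("t2",(540,293),.062),("nose",(525,225),.06)]: print(nm,atz(ps,sc(*b),z))
E
```

```text
top grip call [([230.9, 182.7], 0.72)]
top grip call [([197.2, 233.1], 0.61)]
top tension_arm call [([233.3, 184.7], 0.64)]
top tension_arm call ERR it knows: bin, bowl, cutters, feeder, grip, pawl_nose, tape,
top pawl call []
top pawl call ERR it knows: bin, bowl, cutters, feeder, grip, pawl_nose, tape,
top pawl_nose call [([232.6, 143.1], 0.62), ([311.4, 175.0], 0.54)]
top pawl_nose call [([316.5, 179.9], 0.52), ([231.9, 153.2], 0.47)]
top tooth1 call [([230.1, 181.1], 0.93), ([145.5, 186.6], 0.39)]
top tooth1 call [([249.5, 165.2], 0.92), ([240.9, 158.8], 0.63)]
top feeder call [([234.7, 186.2], 0.91)]
top feeder call [([231.3, 187.5], 0.82)]
side grip call [([235.8, 197.4], 0.69)]
side grip call [([171.8, 179.6], 0.82)]
side tension_arm call [([234.7, 196.4], 0.87)]
side tension_arm call ERR it knows: bin, bowl, cutters, feeder, grip, pawl_nose, tape,
side pawl call [([282.6, 180.6], 0.74), ([323.3, 275.7], 0.47)]
side pawl call ERR it knows: bin, bowl, cutters, feeder, grip, pawl_nose, tape,
side pawl_nose call [([280.5, 179.3], 0.46)]
side pawl_nose call [([274.0, 186.5], 0.56)]
side tooth1 call [([236.7, 197.5], 0.64), ([281.2, 180.6], 0.24)]
side tooth1 call [([277.4, 195.3], 0.71), ([276.1, 200.4], 0.56), ([246.0, 212.8], 0.42)]
side feeder call [([241.7, 211.9], 0.62)]
side feeder call [([244.9, 215.7], 0.85), ([274.0, 203.2], 0.65)]
cap [0.5934 0.0923 0.0729] res [-0.1  0.2] [ 0.2 -0.1]
posttop [0.4575 0.1759 0.1243] res [-0.   0.1] [ 0.1 -0. ]
pulleyA [0.6694 0.1906 0.0578] res [-0.1  0.2] [ 0.3 -0.1]
pulleyB [0.5494 0.1911 0.0576] res [-0.1  0.4] [ 0.5 -0.1]
nose [0.67526703 0.09650198 0.06      ]
t1? [0.65972456 0.05520583 0.062     ]
t2? [0.64919187 0.03850964 0.062     ]
t1 [0.66518336 0.0661465  0.062     ]
t2 [0.6523326  0.04565625 0.062     ]
nose [0.67533977 0.09783413 0.06      ]
```

The estimates agree:

| Item | Measured | Check |
|---|---|---|
| Pivot | (0.593, 0.092) | – |
| Post | (0.4575, 0.176) | 159.5 mm from the pivot, home angle 0.551 |
| Chassis yaw | about 0 | – |
| Nose angle | +0.06 | – |
| Tooth 1 angle | about −0.35 | – |
| Tooth 2 angle | about −0.67 | – |

That puts the first click near swing 0.40 and the target near 0.55. I'll move above the post first.

```bash
python3 -m crank '[{"xyz":[-0.03,-0.015,0],"spin":0,"jaw":1},{"xyz":[-0.065,-0.033,0],"spin":0,"jaw":1},{"xyz":[-0.10,-0.051,0],"spin":0,"jaw":1},{"xyz":[-0.135,-0.069,0],"spin":0,"jaw":1},{"xyz":[-0.17,-0.087,0],"spin":0,"jaw":1}]' 40
python3 -m crank '[{"xyz":[-0.035,-0.018,0],"spin":0,"jaw":1},{"xyz":[-0.07,-0.036,0],"spin":0,"jaw":1},{"xyz":[-0.105,-0.054,0],"spin":0,"jaw":1},{"xyz":[-0.14,-0.072,0],"spin":0,"jaw":1},{"xyz":[-0.165,-0.085,0],"spin":0,"jaw":1}]'
python3 - <<'E'
from h import *
s=get_state();p=camera("wrist");save(p,"w1")
print(s["t"],s["position"],np.round(s["tool_rot"],3).tolist())
for k in ["grip","pawl_nose","tooth1"]:
  for r in spot_point(p,k)[:2]: print(k,np.round(r["uv"],1),round(r["score"],2),atz(p,r["uv"],.105 if k=="grip" else .056,s))
d=np.array([.4575,.1759,.105])-s["position"];print("tool delta",np.array(s["tool_rot"]).T@d)
for X in [(.4575,.1759,.125),(.5934,.0923,.0729),(.6752,.097,.06)]: print(proj(p,X,s))
E
```

```text
t: 2.42
position: [0.3341, 0.3295, 0.2504]
tool_rot: [[-0.914, 0.406, 0.0], [0.406, 0.914, 0.0], [-0.0, 0.0, -1.0]]
contact_force: [-0.0, 1.2, -0.0]
opening: 0.0856
t: 2.83
position: [0.4512, 0.1838, 0.2504]
tool_rot: [[-0.913, 0.408, 0.001], [0.408, 0.913, -0.0], [-0.001, 0.0, -1.0]]
contact_force: [-0.1, 0.5, 0.3]
opening: 0.0856
2.8333 [0.45117335 0.18378873 0.25037261] [[-0.913, 0.408, 0.001], [0.408, 0.913, -0.0], [-0.001, 0.0, -1.0]]
grip [251.8 196.9] 0.9 [0.45870187 0.17911764 0.105     ]
tooth1 [251.9 199. ] 0.41 [0.47395294 0.17181344 0.056     ]
tool delta [-0.0089023  -0.00463599  0.14537782]
[247.69597628 203.51895525]
[232.22315711 315.98438571]
[262.91531371 356.83323419]
```

View pics/w1.png

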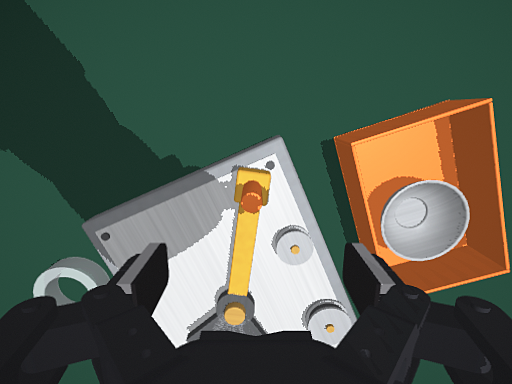

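The wrist view shows the orange post top at about (252, 203), against a predicted (248, 203.5), so they agree within 2–3 mm. The fingers clear everything on both sides. I'll descend over the post and close.

```bash
python3 -m crank '[{"xyz":[-0.009,-0.005,0.03],"spin":0,"jaw":1},{"xyz":[-0.009,-0.005,0.06],"spin":0,"jaw":1},{"xyz":[-0.009,-0.005,0.09],"spin":0,"jaw":1},{"xyz":[-0.009,-0.005,0.12],"spin":0,"jaw":1},{"xyz":[-0.009,-0.005,0.145],"spin":0,"jaw":1}]'
python3 -m crank '[{"xyz":[0,0,0],"spin":0,"jaw":0.6},{"xyz":[0,0,0],"spin":0,"jaw":0.4},{"xyz":[0,0,0],"spin":0,"jaw":0.3},{"xyz":[0,0,0],"spin":0,"jaw":0.2},{"xyz":[0,0,0],"spin":0,"jaw":0.1}]' 40
python3 -m crank '[{"xyz":[0,0,0],"spin":0,"jaw":0},{"xyz":[0,0,0],"spin":0,"jaw":0},{"xyz":[0,0,0],"spin":0,"jaw":0},{"xyz":[0,0,0],"spin":0,"jaw":0}]'
python3 - <<'E'
from h import *
s=get_state();p=camera("side");save(p,"s2")
q=np.array(s["position"][:2])-[.5934,.0923];print(np.linalg.norm(q),np.arctan2(q[1],-q[0]),s["contact_force"],s["opening"])
a=cv2.imread("pics/s2.png")[110:270,130:330];cv2.imwrite("pics/s2c.png",cv2.resize(a,(750,600),interpolation=cv2.INTER_CUBIC))
E
```

```text
t: 3.45
position: [0.4544, 0.179, 0.1037]
tool_rot: [[-0.914, 0.405, -0.001], [0.405, 0.914, 0.0], [0.001, -0.0, -1.0]]
contact_force: [0.8, 0.6, 0.1]
opening: 0.0853
t: 3.87
position: [0.4565, 0.1784, 0.1067]
tool_rot: [[-0.914, 0.406, 0.002], [0.406, 0.914, 0.0], [-0.002, 0.001, -1.0]]
contact_force: [-0.1, -0.3, 0.3]
opening: 0.0254
t: 4.2
position: [0.4562, 0.1778, 0.1066]
tool_rot: [[-0.914, 0.407, 0.002], [0.407, 0.914, -0.0], [-0.002, 0.0, -1.0]]
contact_force: [-4.1, -3.9, 12.6]
opening: 0.0189
0.1616978662821171 0.5573230865801759 [-4.11033515 -3.90751789 12.58668358] 0.018912388514366094
```

View pics/s2c.png

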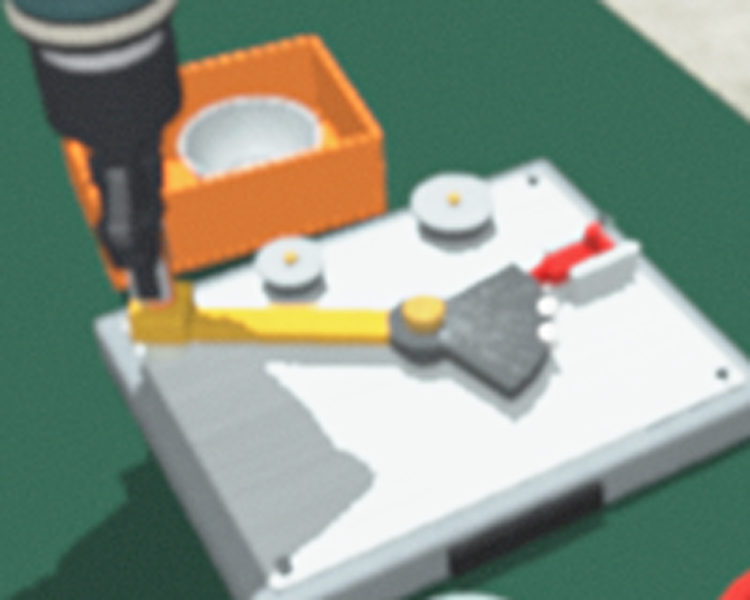

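The post is gripped: the opening is 18.9 mm and the fingers are around it at about (160, 300) in the crop. Both ribs still sit before the nose. I'll swing in arcs with the wrist following, first by 0.25 rad, since the earliest click is at 0.25.

```bash
python3 -m crank '[{"xyz":[0.0009,-0.0079,0],"spin":-2.9,"jaw":0},{"xyz":[0.0013,-0.016,0],"spin":-5.7,"jaw":0},{"xyz":[0.0014,-0.024,0],"spin":-8.6,"jaw":0},{"xyz":[0.0010,-0.032,0],"spin":-11.5,"jaw":0},{"xyz":[0.0008,-0.036,0],"spin":-13,"jaw":0}]' 40
cat > m.py <<'E'
from h import *
import sys
n=sys.argv[1]
s=get_state();p=camera("side");save(p,n)
q=np.array(s["position"][:2])-[.5934,.0923];f=np.array(s["contact_force"]);r=q/np.linalg.norm(q);t=np.array([-r[1],r[0]])
print("t",s["t"],"r",np.linalg.norm(q),"swing",.551-np.arctan2(q[1],-q[0]),"Ftan",f[:2]@t,"Frad",f[:2]@r,"Fz",f[2],s["opening"])
print("tool x vs radial deg",np.degrees(np.arctan2(s["tool_rot"][1][0],s["tool_rot"][0][0])-np.arctan2(q[1],q[0])))
a=cv2.imread("pics/%s.png"%n)[150:230,220:320];cv2.imwrite("pics/%sc.png"%n,cv2.resize(a,(700,560),interpolation=cv2.INTER_CUBIC))
for k in ["tooth1","pawl_nose"]:
  for o in spot_point(p,k)[:2]:
    X=atz(p,o["uv"],.056)[:2]-[.5934,.0923];print(k,round(o["score"],2),np.round(o["uv"],1),"ang",np.arctan2(X[1],X[0]),"r",np.linalg.norm(X))
E
python3 m.py s3
```

```text
t: 4.67
position: [0.4408, 0.1456, 0.1066]
tool_rot: [[-0.982, 0.188, 0.002], [0.188, 0.982, 0.002], [-0.002, 0.002, -1.0]]
contact_force: [-2.7, 6.0, 8.9]
opening: 0.0192
t 4.6667 r 0.16159909876821754 swing 0.2150221443516826 Ftan -4.748415487481717 Frad 4.4879804945766075 Fz 8.924136958007036 0.01918136487611112
tool x vs radial deg 8.414082151446584
tooth1 0.75 [272.7 187.7] ang -0.10811987067132395 r 0.07531835359695219
pawl_nose 0.73 [274.7 185.7] ang -0.05487813324046317 r 0.08276473445470346
```

View pics/s3c.png

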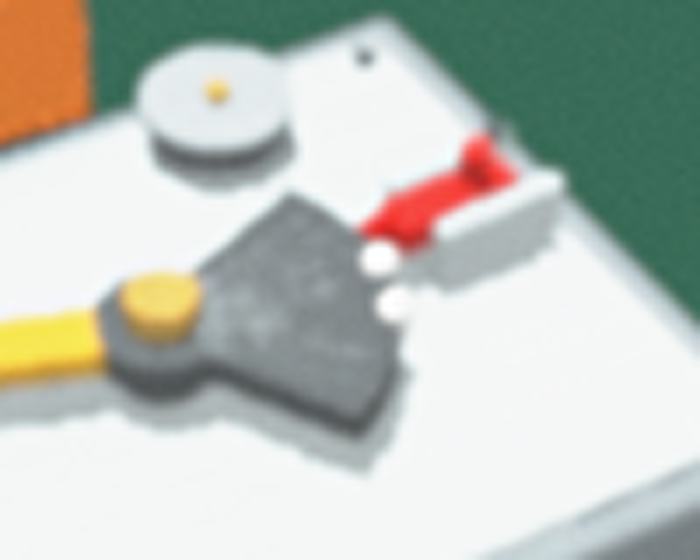

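The first rib is at crop (379, 258), just before the red nose at about (365, 230). It should crest after about 0.19 rad more. I'll continue in smaller steps.

```bash
python3 -m crank '[{"xyz":[0.0005,-0.004,0],"spin":-1.4,"jaw":0},{"xyz":[0.0009,-0.008,0],"spin":-2.9,"jaw":0},{"xyz":[0.0011,-0.012,0],"spin":-4.3,"jaw":0},{"xyz":[0.0013,-0.016,0],"spin":-5.7,"jaw":0},{"xyz":[0.0013,-0.016,0],"spin":-5.7,"jaw":0}]'
python3 m.py s4
python3 -m crank '[{"xyz":[0.0003,-0.0025,0],"spin":-0.9,"jaw":0},{"xyz":[0.0006,-0.005,0],"spin":-1.8,"jaw":0},{"xyz":[0.0006,-0.005,0],"spin":-1.8,"jaw":0}]'
python3 m.py s5
```

```text
t: 5.23
position: [0.4363, 0.1303, 0.1066]
tool_rot: [[-0.996, 0.091, 0.002], [0.091, 0.996, 0.002], [-0.001, 0.002, -1.0]]
contact_force: [-4.3, 6.2, 13.4]
opening: 0.0192
t 5.2333 r 0.16157866268824386 swing 0.31376088203356334 Ftan -5.05103018216672 Frad 5.625151706824216 Fz 13.430389760915297 0.019211005035667434
tool x vs radial deg 8.382195120550493
tooth1 0.86 [271.1 186.6] ang -0.03969727432032365 r 0.07373656927266498
tooth1 0.78 [276.2 193.7] ang -0.39776131197724196 r 0.07694165891677664
pawl_nose 0.47 [274.2 184.7] ang -0.011081728606045605 r 0.08351058754947314
pawl_nose 0.31 [246.4 214.5] ang -1.9393660038457285 r 0.057067432999868606
t: 5.63
position: [0.4354, 0.1262, 0.1066]
tool_rot: [[-0.998, 0.06, 0.002], [0.06, 0.998, 0.004], [-0.002, 0.004, -1.0]]
contact_force: [-4.4, 12.8, 12.3]
opening: 0.019
t 5.6333 r 0.16157263222244936 swing 0.339823719714917 Ftan -11.592861973786947 Frad 6.995324014018578 Fz 12.34691264286028 0.018956746222138256
tool x vs radial deg 8.679017700818966
tooth1 0.94 [273.5 188.6] ang -0.155785379553467 r 0.07574870420141286
tooth1 0.85 [275.8 190.6] ang -0.2625190108218936 r 0.07845944403813797
pawl_nose 0.56 [272.1 185.2] ang 0.0011478026067882267 r 0.07830348375152457
```

View pics/s5c.png

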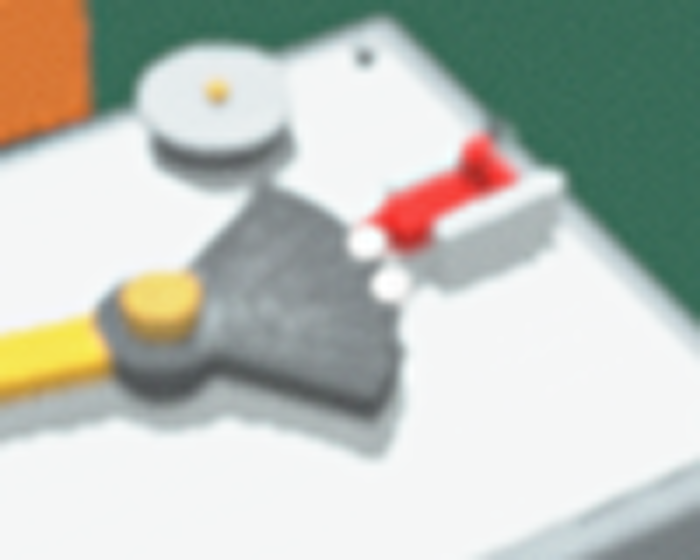

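At swing 0.34 the first rib (crop 366, 241) touches the nose. The tangential push rose from 5 to 11.6 N, so it's riding up the tooth. I'll continue in 0.03 steps.

```bash
for i in 1; do :; done; python3 -m crank '[{"xyz":[0.0003,-0.0025,0],"spin":-0.9,"jaw":0},{"xyz":[0.0006,-0.005,0],"spin":-1.8,"jaw":0},{"xyz":[0.0006,-0.005,0],"spin":-1.8,"jaw":0}]'
python3 m.py s6
python3 -m crank '[{"xyz":[0.0003,-0.0025,0],"spin":-0.9,"jaw":0},{"xyz":[0.0006,-0.005,0],"spin":-1.8,"jaw":0},{"xyz":[0.0006,-0.005,0],"spin":-1.8,"jaw":0}]'
python3 m.py s7
python3 -m crank '[{"xyz":[0.0003,-0.0025,0],"spin":-0.9,"jaw":0},{"xyz":[0.0006,-0.005,0],"spin":-1.8,"jaw":0},{"xyz":[0.0006,-0.005,0],"spin":-1.8,"jaw":0}]'
python3 m.py s8
```

```text
t: 6.03
position: [0.4344, 0.1209, 0.1065]
tool_rot: [[-1.0, 0.028, 0.002], [0.028, 1.0, 0.003], [-0.001, 0.003, -1.0]]
contact_force: [-6.0, 6.8, 14.9]
opening: 0.0187
t 6.0333 r 0.161600480722476 swing 0.37301743571005846 Ftan -5.593738775164137 Frad 7.071874930576663 Fz 14.879181943426104 0.0187083575214946
tool x vs radial deg 8.576118738352532
tooth1 0.97 [275.3 190.7] ang -0.26274679630429587 r 0.07723988538004255
tooth1 0.88 [270.6 186.8] ang -0.04047545269431407 r 0.0723581991792208
pawl_nose 0.53 [274.4 183.5] ang 0.028680395139633694 r 0.08621671911424442
pawl_nose 0.42 [191.3 158.4] ang 1.801589165623674 r 0.1988554754078843
t: 6.43
position: [0.4335, 0.1158, 0.1065]
tool_rot: [[-1.0, -0.003, 0.001], [-0.003, 1.0, 0.002], [-0.001, 0.002, -1.0]]
contact_force: [-6.9, 7.0, 15.7]
opening: 0.0191
t 6.4333 r 0.16161283049345787 swing 0.40504909720700155 Ftan -5.905788214165395 Frad 7.803486454040322 Fz 15.662902899618771 0.019079395144076316
tool x vs radial deg -351.4663931632781
tooth1 0.71 [270.3 184.1] ang 0.07282169218671347 r 0.07690237741504251
tooth1 0.7 [275.2 193.6] ang -0.3890933050729683 r 0.07471717338024275
pawl_nose 0.67 [245.8 212.1] ang -1.9454319407511709 r 0.04958649677285243
pawl_nose 0.65 [272.6 186.1] ang -0.04147847115615952 r 0.07770670091551668
t: 6.83
position: [0.4328, 0.1107, 0.1065]
tool_rot: [[-0.999, -0.034, 0.001], [-0.034, 0.999, 0.002], [-0.001, 0.002, -1.0]]
contact_force: [-6.5, 5.8, 16.3]
opening: 0.0191
t 6.8333 r 0.16162694489654858 swing 0.437166113084557 Ftan -5.02860805477936 Frad 7.111494037782739 Fz 16.334355885868973 0.019081870349551378
tool x vs radial deg -351.5089556186915
tooth1 0.87 [278.3 191.9] ang -0.33276865264331756 r 0.08292745785137023
tooth1 0.74 [267.5 184.9] ang 0.09371178846105084 r 0.06982452385343645
pawl_nose 0.48 [274.8 184.9] ang -0.026685987443301758 r 0.08437737620975082
```

View pics/s8c.png

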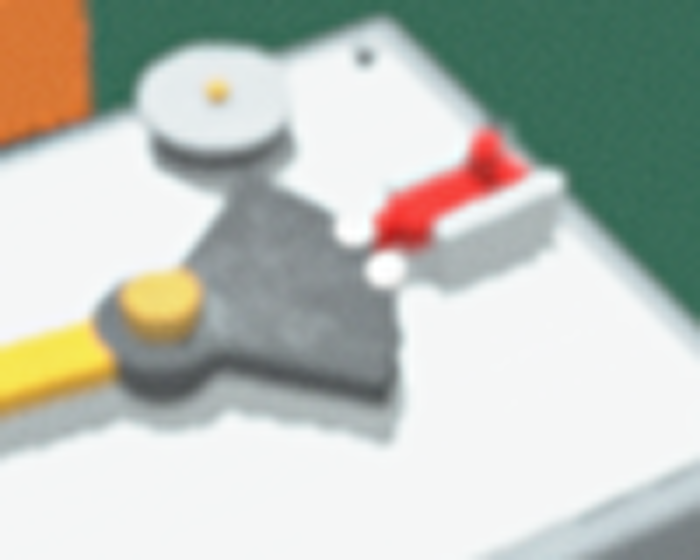

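At 0.437 the first rib (crop 350, 232) sits at the nose tip and the red slider looks shifted outward, so it's about on the crest. I'll measure the slider shift across the pictures.

```bash
cat > red.py <<'E'
import cv2,numpy as np,sys
for n in sys.argv[1:]:
    a=cv2.imread("pics/%s.png"%n).astype(float)[160:195,265:305]
    w=np.clip(a[...,2]-np.maximum(a[...,1],a[...,0])-40,0,None)
    v,u=np.mgrid[160:195,265:305]
    # direction of slide in image approx nose->tail
    cu,cv=(w*u).sum()/w.sum(),(w*v).sum()/w.sum()
    # knob (right part)
    m=w*(u>284); print(n,round(cu,2),round(cv,2),"sum",int(w.sum()),"right",round(((u>284)*w).sum()/w.sum(),3))
E
python3 red.py side0 s2 s3 s4 s5 s6 s7 s8
python3 - <<'E'
from h import *
p=camera("side")
for r in (.0835,.0875,.12,.124): print(proj(p,[.5934+r*np.cos(.06),.0923+r*np.sin(.06),.06]))
E
```

```text
side0 282.01 177.86 sum 15365 right 0.367
s2 281.99 177.89 sum 15375 right 0.367
s3 282.18 177.73 sum 15004 right 0.375
s4 282.59 177.51 sum 14387 right 0.392
s5 282.61 177.51 sum 14350 right 0.393
s6 283.1 177.28 sum 14607 right 0.419
s7 283.18 177.27 sum 14915 right 0.424
s8 283.21 177.24 sum 15340 right 0.43
[272.85226388 182.02607284]
[274.23210223 181.40284209]
[285.27279824 176.41609754]
[286.61102336 175.8116622 ]
```

The slider is near full lift (about +1.2 px of an expected 1.4), so it's near the crest and hasn't clicked yet. I'll go on.

```bash
python3 -m crank '[{"xyz":[0.0003,-0.0025,0],"spin":-0.9,"jaw":0},{"xyz":[0.0006,-0.005,0],"spin":-1.8,"jaw":0},{"xyz":[0.0006,-0.005,0],"spin":-1.8,"jaw":0}]'
python3 m.py s9
python3 -m crank '[{"xyz":[0.0003,-0.0025,0],"spin":-0.9,"jaw":0},{"xyz":[0.0006,-0.005,0],"spin":-1.8,"jaw":0},{"xyz":[0.0006,-0.005,0],"spin":-1.8,"jaw":0}]'
python3 m.py s10; python3 red.py s8 s9 s10
```

```text
t: 7.28
position: [0.4323, 0.1055, 0.1065]
tool_rot: [[-0.998, -0.066, 0.001], [-0.066, 0.998, 0.001], [-0.001, 0.001, -1.0]]
contact_force: [-7.1, 4.5, 17.4]
opening: 0.0191
t 7.2833 r 0.16164634856366783 swing 0.4693598341005916 Ftan -3.902287750724805 Frad 7.446492923395694 Fz 17.44647989508358 0.019064350139752773
tool x vs radial deg -351.5563191585192
tooth1 0.97 [269.5 186.6] ang -0.01434033160410591 r 0.07045036678394696
tooth1 0.66 [274.8 190. ] ang -0.2286237508037391 r 0.07686995711186992
pawl_nose 0.43 [276.2 184. ] ang -0.013696609725217808 r 0.08890612969961455
t: 7.68
position: [0.432, 0.1005, 0.1065]
tool_rot: [[-0.995, -0.097, 0.001], [-0.097, 0.995, 0.001], [-0.001, 0.001, -1.0]]
contact_force: [-7.5, 4.6, 17.3]
opening: 0.0191
t 7.6833 r 0.16159571007560997 swing 0.500526076884251 Ftan -4.248355651138708 Frad 7.692823898250963 Fz 17.294940025770032 0.019094349947871587
tool x vs radial deg -351.54262811442345
tooth1 0.94 [272.3 190. ] ang -0.2040694960857177 r 0.07134333339267682
tooth1 0.66 [269.3 184.7] ang 0.06753585088123212 r 0.07371481378904933
pawl_nose 0.55 [272.1 185.6] ang -0.014406347847866319 r 0.07756564440264306
s8 283.21 177.24 sum 15340 right 0.43
s9 282.96 177.36 sum 15183 right 0.416
s10 282.76 177.43 sum 15030 right 0.406
```

View pics/s10c.png

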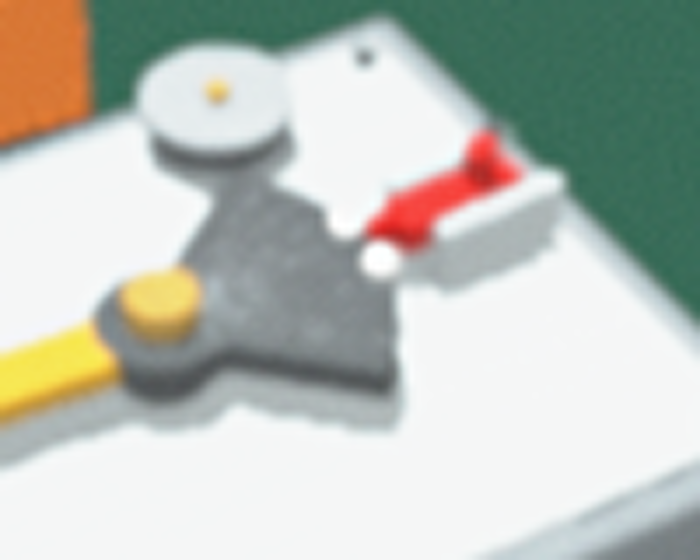

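The pawl is coming down: the shift fell from 1.2 to 0.75 px and the push dropped too. The crest was near 0.42, so the middle of the gap is around 0.565. I'll go there.

```bash
python3 -m crank '[{"xyz":[0.0003,-0.0025,0],"spin":-0.9,"jaw":0},{"xyz":[0.0006,-0.005,0],"spin":-1.8,"jaw":0},{"xyz":[0.0008,-0.0075,0],"spin":-2.7,"jaw":0},{"xyz":[0.0010,-0.010,0],"spin":-3.6,"jaw":0},{"xyz":[0.0010,-0.010,0],"spin":-3.6,"jaw":0}]'
python3 m.py s11; python3 red.py s3 s10 s11
python3 - <<'E'
from h import *
p=camera("side");save(p,"s11b");a=cv2.imread("pics/s11b.png")
g=cv2.resize(a[170:210,250:300],(750,600),interpolation=cv2.INTER_CUBIC);cv2.imwrite("pics/s11d.png",g)
save(camera("top"),"t11")
a=cv2.imread("pics/t11.png")[120:270,170:320];cv2.imwrite("pics/t11c.png",cv2.resize(a,(600,600),interpolation=cv2.INTER_CUBIC))
E
```

```text
t: 8.25
position: [0.4318, 0.0904, 0.1065]
tool_rot: [[-0.987, -0.159, 0.001], [-0.159, 0.987, 0.002], [-0.001, 0.001, -1.0]]
contact_force: [-8.8, 5.5, 18.7]
opening: 0.019
t 8.25 r 0.1615766825410738 swing 0.5628380268094693 Ftan -5.60116596286034 Frad 8.719911920761126 Fz 18.689929751344103 0.018969091845300545
tool x vs radial deg 8.482619384921854
tooth1 0.86 [273.4 188.8] ang -0.1631622714821882 r 0.07526240083473487
pawl_nose 0.63 [275.6 184.3] ang -0.016095480661680064 r 0.0871186020828483
s3 282.18 177.73 sum 15004 right 0.375
s10 282.76 177.43 sum 15030 right 0.406
s11 282.37 177.61 sum 14685 right 0.384
```

View pics/s11d.png

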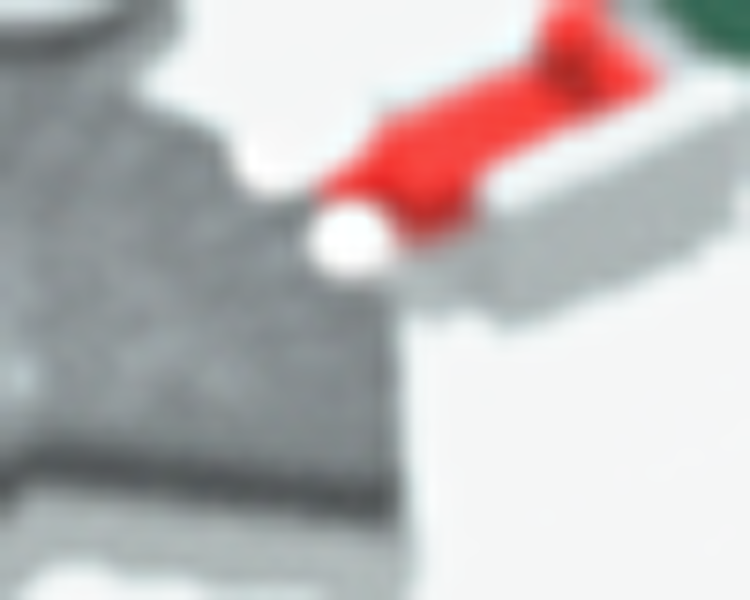

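View pics/t11c.png

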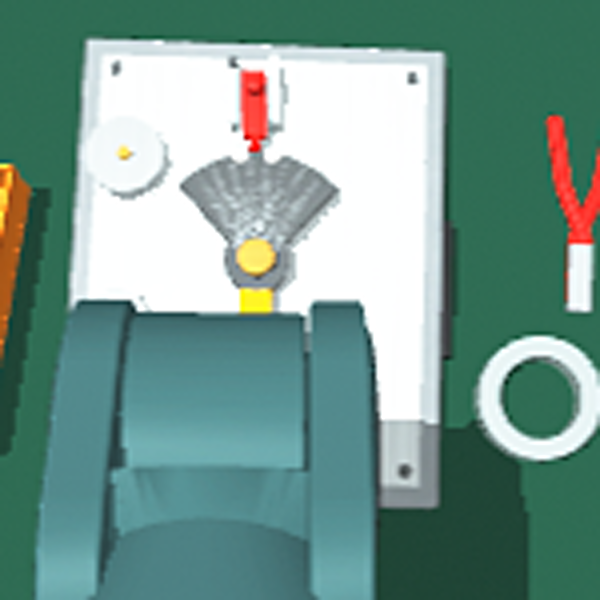

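The side view shows the nose between the two ribs (crop 270, 165 and 350, 238). The top view shows the two rib notches either side of the nose. I'll zoom the top view to check the centring.

```bash
python3 - <<'E'
from h import *
p=camera("top")
a=cv2.imread("pics/t11.png")[145:190,210:266];cv2.imwrite("pics/t11z.png",cv2.resize(a,(746,600),interpolation=cv2.INTER_CUBIC))
sc=lambda u,v:(250+(u+.5)/15-.5,170+(v+.5)/15-.5)
ps=camera("side")
for uv in [(265,160),(352,238)]:
  X=atz(ps,sc(*uv),.062)[:2]-[.5934,.0923];print(np.arctan2(X[1],X[0]),np.hypot(*X))
print(get_state()["contact_force"],get_state()["t"])
E
```

```text
0.20635790909494203 0.07565965063775949
-0.09515679350999195 0.07645265026633619
[-7.97645757  5.51639432 17.42638644] 8.6
```

View pics/t11z.png

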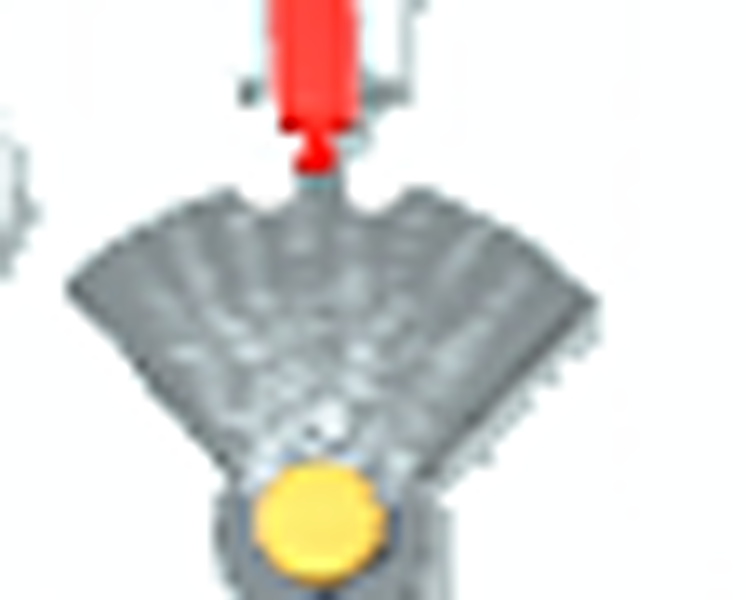

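In the top zoom the rib notches are centred at about (265, 205) and (372, 205), midpoint 318, with the nose at about 317. The nose is centred in the gap and the pawl is down. I'll settle a moment, check and hand in.

```bash
python3 -m crank '[{"xyz":[0,0,0],"spin":0,"jaw":0},{"xyz":[0,0,0],"spin":0,"jaw":0},{"xyz":[0,0,0],"spin":0,"jaw":0},{"xyz":[0,0,0],"spin":0,"jaw":0}]'
python3 m.py s12|head -1; python3 red.py s11 s12; python3 -c "
from workcell import *
print(max(abs(x) for x in get_state()['dq'])); print(close_job())"
```

```text
t: 8.93
position: [0.4318, 0.0906, 0.1065]
tool_rot: [[-0.987, -0.158, 0.001], [-0.158, 0.987, 0.001], [-0.001, 0.001, -1.0]]
contact_force: [-8.1, 6.0, 18.2]
opening: 0.0193
t 8.9333 r 0.16157741074290352 swing 0.5613750193840735 Ftan -6.103633377168743 Frad 8.024523997693922 Fz 18.220499385103885 0.01930480572919061
s11 282.37 177.61 sum 14685 right 0.384
s12 282.33 177.64 sum 14746 right 0.382
0.09617844056501708
the job is handed in; nothing more can be done
None
```

I gripped the orange post, swung the tensioner arm back over the first tooth only, and handed the job in at about 9 s still holding it there. No verdict is reported.

**Last checks:**
- **Position:** the swing is 0.56. I put the first click at about 0.42, so the arm is roughly 0.14 past it, against the ideal 0.15.
- **Pawl:** the top picture shows the nose midway between the two teeth. The side picture measures the teeth at +0.21 and −0.10 rad, with the nose at +0.06. The red slider came back almost to its starting place.
- **At rest:** the pose drifted only 0.2 mm in the last 0.7 s. The arm is held against about 6 N of spring push.

**What disagreed or stayed unclear:**
- The networks' tooth and nose positions scattered too much, so I measured the teeth and nose from the pictures myself.
- One push reading of 11.6 N at swing 0.34 was a brief spike. The click itself showed more clearly in the slider's movement than in the force.
- The wrist also carried about 18 N vertically and 8 N along the arm towards the end. The vertical part was there from closing the fingers and crept up as the arm swung. Both are well under the 120 N wrist limit.
- I didn't measure the tape, cutters, bin and bowl again after the start. The arm stayed clear of them, and the tape and cutters looked unmoved in the last top picture.

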